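# Ready a seed dish over the sowing tub

### The job

Get the big seed ready for sowing: first put the dibber that lies across the sowing tub away in the open drawer, lying flat on its floor. Then pick the seed dish up by its handle, bring it level and centred above the tub with the handle still across it, and up there give it a quarter turn (either way), so that the handle runs along the tub's long sides, keeping the loose seed in the middle of the dish all the way. Finish while still holding the dish there, level, still and clear of the tub, and leave the pot and the small seedling tub where they are.

Things in the scene. Friction and masses are not known exactly. Their poses are not given: they have to be found in the camera images.
- tub: The sowing tub: clear open rectangular plastic tub filled with bare dark soil, fixed to the bench; 104 (its x) by 170 (its y, the long way) by 60 mm high, walls 3 mm, soil level 38 mm. Origin: centre of its underside on the bench, z up.
- dibber: Dibber (planting stick), loose, 70 g or so, lying on the two long rims of the sowing tub, across it. Square wooden grip 24 by 24 mm and 135 mm long (from -75 to +60 mm along its x) then a steel cone point to +88 mm. Origin: on its centre line near the middle, 12 mm above whatever it lies on; x along the stick towards the point, z up at the start.
- dish: Seed dish, loose, about 0.25 kg: shallow round dished aluminium plate 153 mm across, rim 21 mm high, with a steel hoop handle: posts 7 mm thick at x = +72 and -72 mm, and a bar along its x at 98 mm height. Origin: centre of its underside, z up. It starts on the bench left or right of the tub, handle roughly across the tub (dish x about parallel to tub x).
- dish_grip (a point): Centre of the wooden grip block in the middle of the handle's bar, 44 (along the bar, dish x) by 16 (dish y) by 24 mm high; 98 mm above the dish's underside. The bar itself is 7 mm thick.
- dish_middle (a point): Middle of the dish's hollow upper surface, 6 mm above its underside, where the seed lies at the start. The surface rises only 3 degrees out to 20 mm, then 12 to 17 degrees.
- seed_center (a point): Centre of the loose seed: a hard dark brown ball 28 mm across, about 14 g, free to roll in the dish.
- bench_cabinet: Low plywood cabinet, fixed on the bench at the other side of the tub, 260 mm wide (its y), 89 mm high. Origin: on the bench, roughly under the open part of the drawer; the cabinet body stands from +70 to +310 mm along its x (away from the robot), and its drawer slides out to its -x.
- cab_drawer0 (a joint): How far the cabinet's drawer is pulled out, in m (0 shut; it starts 0.130 to 0.155 out and slides with about 1 N of friction). A bar handle sticks out 40 mm before its front.
- drawer_floor (a point): Point on the drawer's inner floor (26 mm above the bench), mid width, about the middle of the open part; x points into the cabinet, y along the width. Inside it is 218 mm wide (y), open above from 65 mm before this point (drawer's front) to the cabinet's front edge 58 to 83 mm beyond it. Above its floor: side walls 41, front board 50, cabinet top 63 mm.
- pot: Bystander: small terracotta pot, 72 mm across, 70 mm high, loose, beyond the sowing tub; origin: centre of its underside.
- small_tub: Bystander: small clear tub of seedlings, 75 by 70 by 45 mm high, loose, beyond the sowing tub; origin: centre of its underside.
Mind the look-alikes: they are no part of the job. What is shaped like the dish but pink is not meant.

How it is judged:
By the outcome, as a careful person would: the job done as asked, in the order asked, and still so for the second after the job is handed in, while the arm keeps its last pose, push and grip.
It also fails if it takes over 72 s, if anything falls off the work surface, if the arm or the gripper's body presses on something with over 40 N, if the wrist force passes 120 N, or if a joint passes its speed limit or range.

### The arm

A 6-joint arm with a two-finger parallel gripper is mounted at the origin on the work surface. World frame = base frame: x ahead of the robot, y to its left, z up, the work surface at z = 0. Lengths are in m, angles in degrees, forces in N, time in s.
With the tool pointing down it reaches from about 0.25 to 0.725 m from the base axis. Payload 9.7 kg.
Tool frame: the origin (TCP) lies at the very end of the fingers, on their centre line; the grasp point (between the pads) lies 19 mm behind it (bot.grip_point_offset is the z of the grasp point in the tool frame, in m); z points along the fingers, x is the direction in which the jaws open and shut, and the axes are right-handed (so a half turn about z gives the same grasp; the last joint's range is limited). The gripper opens to 85 mm and grips with 20 to 120 N. Pads are 22 mm wide; open, the fingers measure 114 mm over their backs; the gripper's body (76 mm by 85 mm) begins 54 mm behind the grasp point. The pads swing forward as they close: fully open they stand 13 mm farther back than shut.
Start: joints at [71.505, 4.979, 10.078, 95.1, 0, 90], TCP at [0.174, 0.522, 0.231] pointing down, gripper open.
Joint ranges: [-179.16, 179.16], [-48.56, 103.87], [-65.8, 70.77], [-126.05, 130.52], [-82.76, 87.17], [-180, 180]. Speed limits (degrees/s): [127.2, 127.2, 147.25, 180, 180, 180].

### API

Orientations are given as [roll, pitch, yaw] about the fixed x, y, z axes, in that order (R = Rz(yaw) Ry(pitch) Rx(roll)).
In Python, from workcell import get_obs, viewer, job_done, bot gives the robot as it stands.
- The arm moves only by the shell command python3 -m handwheel 'ROWS' [FORCE]. ROWS is JSON, a list of rows, each a list of 5 numbers: the closure, from 0 (fully open) to 1 (shut), then the shift along the world's x, y, z in m, then the turn about the world's z in degrees. A call has 1 to 5 rows; each row is the pose to reach, as a shift and turn from the pose measured when the call began; what a row does not reach only later rows make up. A row lasts 1/10 s, in which the tool goes at most 50 mm and 8.59 degrees, less where a joint would pass 70% of its speed; a pose out of reach is approached as far as the arm can. A call with a gripper value outside its range is refused whole. The fingers move at their own pace and stop on an object; FORCE is the grip in N (left out, the last holds). Time passes only in rows, so rows that repeat a pose let the fingers close. It gives the time, the measured TCP pose, the force and the opening at its end, in the units of the state.
- get_obs(): the state, without advancing time (a new reading comes with each control period).
- viewer.camera(name): name is "side" or "top"; returns a dict with "color" (420x560x3 uint8, blue, green, red), "K" (3x3 intrinsics, pixels), "dist_coeffs" ([k1, k2, p1, p2, k3] as OpenCV has them; the pictures are not rectified), "origin" and "orientation" of the camera in the world. Camera axes: x right, y down, z forward; pixel columns grow to the right and rows downward; lengths in m; the calibration is good to about 2 mm. A picture is of the moment at which its call begins. There is no depth.
- job_done(): hands the job in, once; it reports no verdict.
The state is a dict: "time": time; "q": joint angles; "qd": joint speeds; "joint_efforts": joint torques, N m; "ee_pos": TCP position; "tcp_rot": TCP orientation; "wrist_force": force on the tool from outside, world axes, zero at the start; "torque": the same for the moment, N m; "opening": finger opening in m.
Only numpy, scipy, OpenCV 4.12 (cv2) and the standard library are available. Lean on these libraries where they do the work, as an engineer would, in place of code of your own. Each camera call takes 0.05 s, during which the arm holds its last target.

## Working session

There is one attempt and no reset: what is moved stays moved. The work goes in short steps, Python scripts to look and compute and a shell command to move; the robot and the scene stay as the last step left them, time stands still between calls to the robot, and variables do not carry over. Pictures are saved under pics/ and viewed, and the job is handed in when it is done.

```bash
ls; mkdir -p pics
python3 - <<'E'
from workcell import get_obs, viewer, bot
import cv2
o=get_obs(); print(o['time'],o['ee_pos'],o['tcp_rot'],o['opening'])
print(bot.grip_point_offset)
for n in('side','top'):
    c=viewer.camera(n); cv2.imwrite(f'pics/{n}0.png',c['color']); print(n,c['K'],c['dist_coeffs'],c['origin'],c['orientation'])
E
```

```text
pics
0.0 [0.17438658 0.52136754 0.23057579] [-1.79999770e+02  7.77885598e-02  7.15056581e+01] 0.08497711405373418
-0.0187
side [[462.58447929   0.         279.66961429]
 [  0.         462.58447929 202.96377886]
 [  0.           0.           1.        ]] [-0.0136879  0.         0.         0.         0.       ] [0.30099215 0.83346559 0.58150685] [-120.09872033    1.30118881 -162.45693905]
top [[527.05935934   0.         280.08896125]
 [  0.         527.05935934 205.5001281 ]
 [  0.           0.           1.        ]] [-0.10646386  0.          0.          0.          0.        ] [0.34090302 0.00491259 1.53992789] [-171.60184649    0.57294549  -90.88710125]
```

View pics/side0.png

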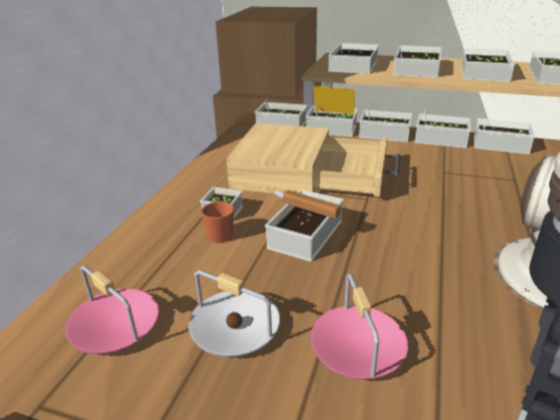

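View pics/top0.png

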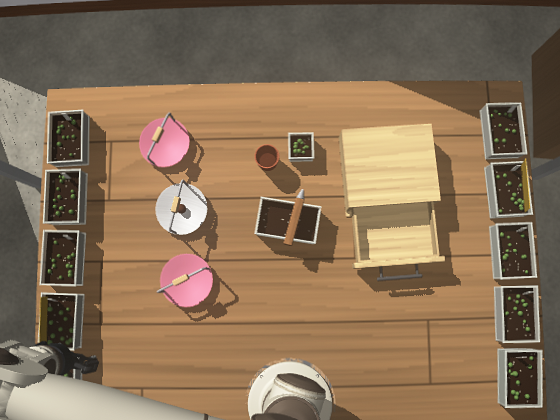

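Create h.py:
```python
import numpy as np, cv2
from scipy.spatial.transform import Rotation as R
from workcell import get_obs, viewer, bot
def cam(n,save=None):
    c=viewer.camera(n)
    if save: cv2.imwrite('pics/'+save,c['color'])
    return c
def crop(c,x0,y0,x1,y1,f,save):
    im=c['color'][y0:y1,x0:x1]; im=cv2.resize(im,None,fx=f,fy=f,interpolation=cv2.INTER_CUBIC)
    for x in range((x0//20+1)*20,x1,20):
        cv2.putText(im,str(x),((x-x0)*f-8,8),0,.3,(0,0,255),1); cv2.line(im,((x-x0)*f,10),((x-x0)*f,14),(0,0,255),1)
    for y in range((y0//20+1)*20,y1,20):
        cv2.putText(im,str(y),(0,(y-y0)*f+3),0,.3,(0,0,255),1); cv2.line(im,(20,(y-y0)*f),(24,(y-y0)*f),(0,0,255),1)
    cv2.imwrite('pics/'+save,im)
def Rc(c): return R.from_euler('xyz',c['orientation'],degrees=True).as_matrix()
def ray(c,px):
    p=cv2.undistortPoints(np.array([[px]],float),c['K'],np.array(c['dist_coeffs']))[0,0]
    return np.array(c['origin']),Rc(c)@np.array([p[0],p[1],1.])
def at_z(c,px,z):
    o,d=ray(c,px); return o+d*(z-o[2])/d[2]
def proj(c,P):
    M=Rc(c).T; P=np.atleast_2d(P).astype(float)
    return cv2.projectPoints(P,cv2.Rodrigues(M)[0],-M@np.array(c['origin']),c['K'],np.array(c['dist_coeffs']))[0][:,0]
def tri(c1,p1,c2,p2):
    o1,d1=ray(c1,p1);o2,d2=ray(c2,p2)
    s=np.linalg.lstsq(np.c_[d1,-d2],o2-o1,rcond=None)[0]
    a=o1+s[0]*d1;b=o2+s[1]*d2
    return (a+b)/2,np.linalg.norm(a-b)
```

```text
(no output)
```

The top view has the tub around (287,222), the dibber on it, the aluminium dish at (181,210) with the seed, pink dishes at (165,142) and (187,280), and the open drawer at (398,235). I'll enlarge these.

Run:
```python
from h import *
c=cam('top'); s=cam('side')
crop(c,145,120,345,270,4,'t1.png'); crop(c,330,110,460,300,3,'t2.png'); crop(s,170,120,410,290,3,'s1.png'); crop(s,170,250,300,370,5,'s2.png')
crop(c,145,170,225,250,7,'t3.png')
```

```text
(no output)
```

View pics/t1.png

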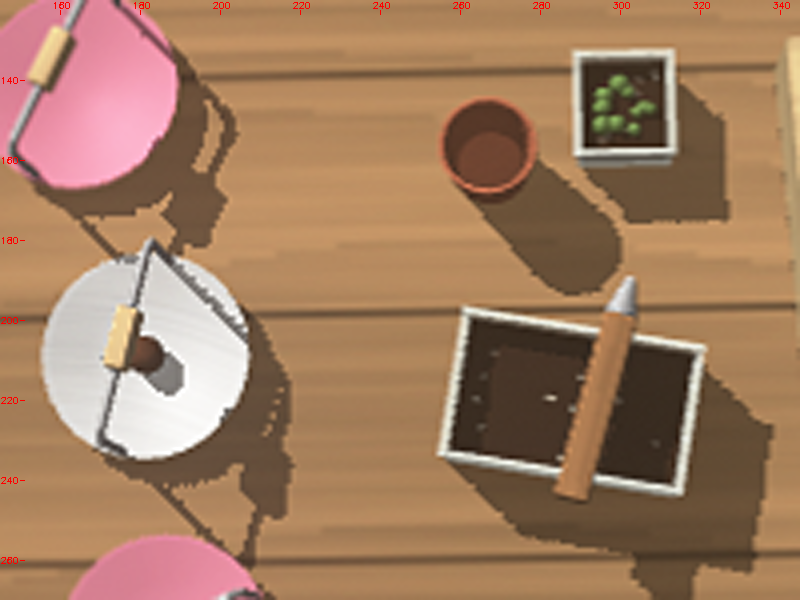

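View pics/t2.png

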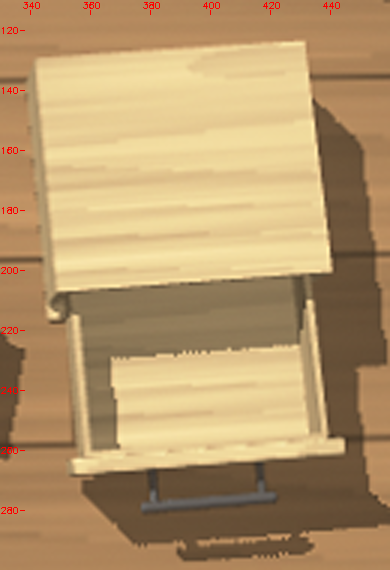

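View pics/s1.png

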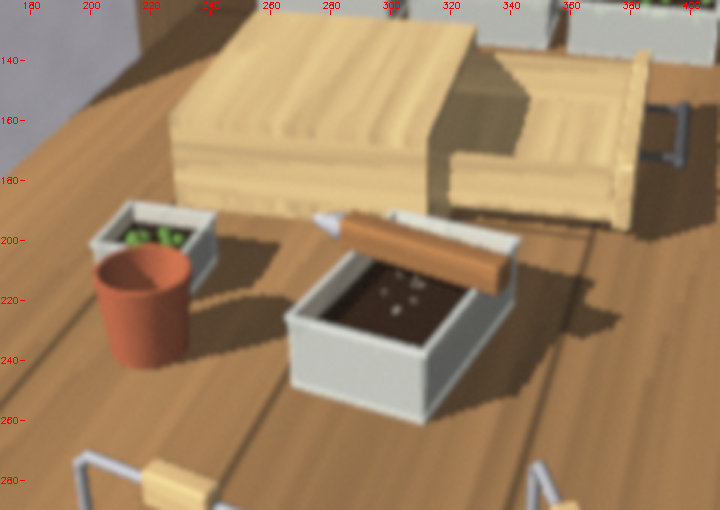

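View pics/s2.png

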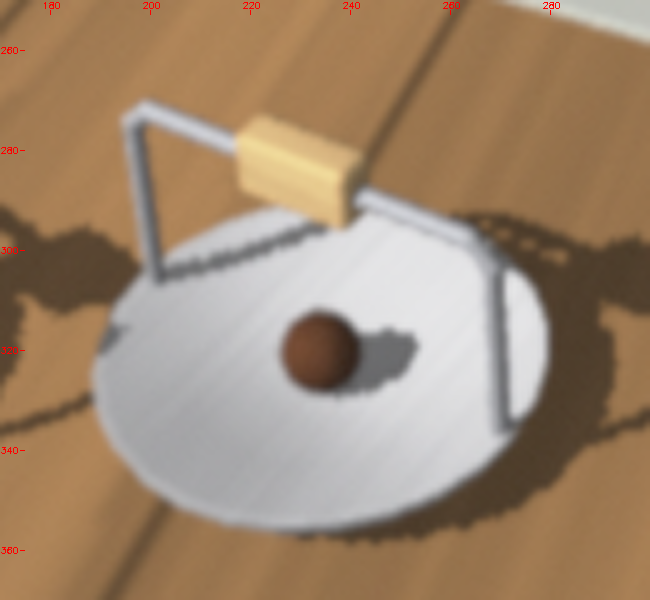

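View pics/t3.png

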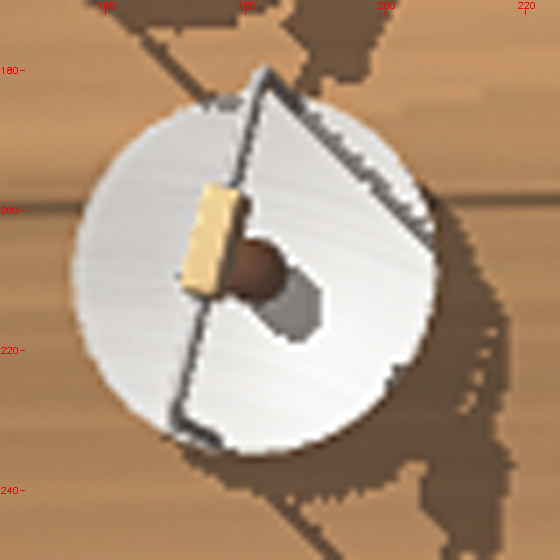

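Run:
```python
from h import *
np.set_printoptions(precision=4,suppress=True)
c=cam('top'); s=cam('side')
T=lambda x,y:(145+x/4-.375+0,120+y/4-.375)
U=lambda x,y:(330+x/3-.33,110+y/3-.33)
V=lambda x,y:(145+x/7-.43,170+y/7-.43)
def ang(a,b): d=b-a; return np.degrees(np.arctan2(d[1],d[0])),np.linalg.norm(d[:2])
print('tub');cs=[at_z(c,T(*p),.06) for p in[(463,307),(706,346),(683,494),(438,454)]]
for k in cs:print(k)
print(np.mean(cs,0),ang(cs[3],cs[0]),ang(cs[2],cs[1]),ang(cs[1],cs[0]),ang(cs[2],cs[3]))
print('dib');b=at_z(c,T(572,493),.084);f=at_z(c,T(620,312),.084);t=at_z(c,T(631,279),.072);print(b,f,t,ang(b,f),ang(b,t))
print('block');cs=[at_z(c,V(*p),.110) for p in[(207,183),(243,190),(213,292),(181,280)]]
print(np.mean(cs,0),ang(cs[3],cs[0]))
a=at_z(c,V(265,70),.1);b=at_z(c,V(178,412),.1);print('bar',a,b,(a+b)/2,ang(b,a))
s2=lambda x,y:(170+x/5-.4,250+y/5-.4)
print('tri block',tri(c,V(212,236),s,s2(308,142)))
print('cab');
for p in[(37,60),(304,41),(331,271),(54,291)]:print(at_z(c,U(*p),.089))
print('drawer front top');
for p in[(72,463),(344,441)]:print(at_z(c,U(*p),.076))
print('seed',at_z(c,V(258,270),.02), 'side',at_z(s,s2(320,352),.02))
```

```text
tub
[0.5868 0.072  0.06  ]
[ 0.5558 -0.1001  0.06  ]
[ 0.4511 -0.0812  0.06  ]
[0.4821 0.0907 0.06  ]
[ 0.519  -0.0046  0.06  ] (np.float64(-10.126789283028856), np.float64(0.10635446319432265)) (np.float64(-10.23694371513912), np.float64(0.10646189702796928)) (np.float64(79.79692378717496), np.float64(0.1748906737013665)) (np.float64(79.76166145738765), np.float64(0.1746861707521849))
dib
[ 0.4513 -0.0031  0.084 ] [ 0.5774 -0.0389  0.084 ] [ 0.6029 -0.0475  0.072 ] (np.float64(-15.839933123898609), np.float64(0.13111155210354733)) (np.float64(-16.333308276194714), np.float64(0.15795632234873588))
block
[0.5633 0.3068 0.11  ] (np.float64(-14.259708971454979), np.float64(0.03979595551803412))
bar [0.6317 0.2882 0.1   ] [0.4948 0.3212 0.1   ] [0.5632 0.3047 0.1   ] (np.float64(-13.57792563513397), np.float64(0.14078450281223218))
tri block (array([0.5621, 0.3064, 0.1077]), np.float64(0.0032324873753483956))
cab
[ 0.7708 -0.1638  0.089 ]
[ 0.7866 -0.4213  0.089 ]
[ 0.5633 -0.4329  0.089 ]
[ 0.5488 -0.1719  0.089 ]
drawer front top
[ 0.3901 -0.1849  0.076 ]
[ 0.4051 -0.44    0.076 ]
seed [0.5626 0.3058 0.02  ] side [0.5615 0.3105 0.02  ]
```

Measurements agree with the known sizes: tub centre is (0.519,-0.005) with yaw -10.2°, the dibber origin is about (0.521,-0.0235) pointing at -16°, the dish grip is (0.562,0.306) with yaw -13.8°, and the cabinet yaw is about 3.2°. Next I move above the dibber.

```bash
python3 -m handwheel '[[0,0.05,-0.08,0,0],[0,0.352,-0.546,-0.06,2.5],[0,0.352,-0.546,-0.06,2.5],[0,0.352,-0.546,-0.06,2.5],[0,0.352,-0.546,-0.06,2.5]]' 60
```

```text
time: 0.8
ee_pos: [0.3095, 0.3103, 0.2111]
tcp_rot: [180.0, -0.0, 74.0]
wrist_force: [1.5, 0.2, 0.5]
opening: 0.0854
```

```bash
python3 -m handwheel '[[0,0.2165,-0.3353,-0.061,0],[0,0.2165,-0.3353,-0.061,0],[0,0.2165,-0.3353,-0.061,0],[0,0.2165,-0.3353,-0.061,0],[0,0.2165,-0.3353,-0.061,0]]'
```

```text
time: 1.3
ee_pos: [0.4435, 0.1023, 0.1735]
tcp_rot: [179.9, -0.0, 74.0]
wrist_force: [1.3, 0.4, -0.5]
opening: 0.0852
```

```bash
python3 -m handwheel '[[0,0.1,-0.15,-0.02,0]]'
```

```text
time: 1.4
ee_pos: [0.4708, 0.0608, 0.1678]
tcp_rot: [179.9, -0.0, 74.0]
wrist_force: [0.5, 0.3, -0.0]
opening: 0.0855
```

Target is (0.526,-0.025,0.14).

```bash
python3 -m handwheel '[[0,0.0552,-0.0858,-0.028,0],[0,0.0552,-0.0858,-0.028,0],[0,0.0552,-0.0858,-0.028,0],[0,0.0552,-0.0858,-0.028,0],[0,0.0552,-0.0858,-0.028,0]]'
python3 - <<'E'
from h import *
c=cam('top'); s=cam('side'); crop(c,230,160,350,280,5,'t4.png'); crop(s,230,130,390,250,4,'s4.png')
E
```

```text
time: 1.9
ee_pos: [0.5257, -0.0245, 0.14]
tcp_rot: [179.9, -0.1, 74.0]
wrist_force: [0.4, 0.8, -1.3]
opening: 0.0853
```

View pics/s4.png

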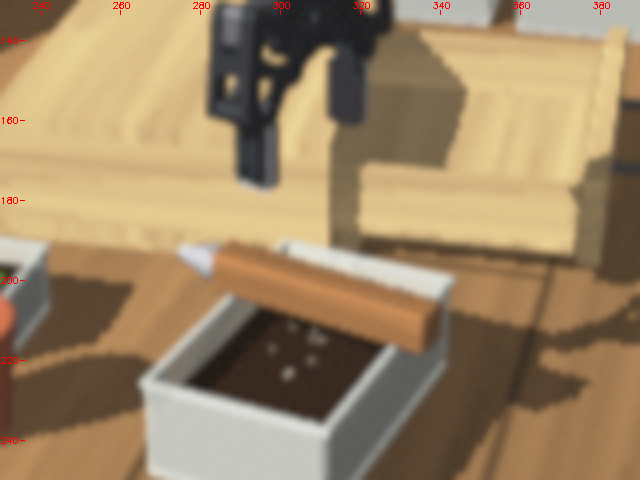

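View pics/t4.png

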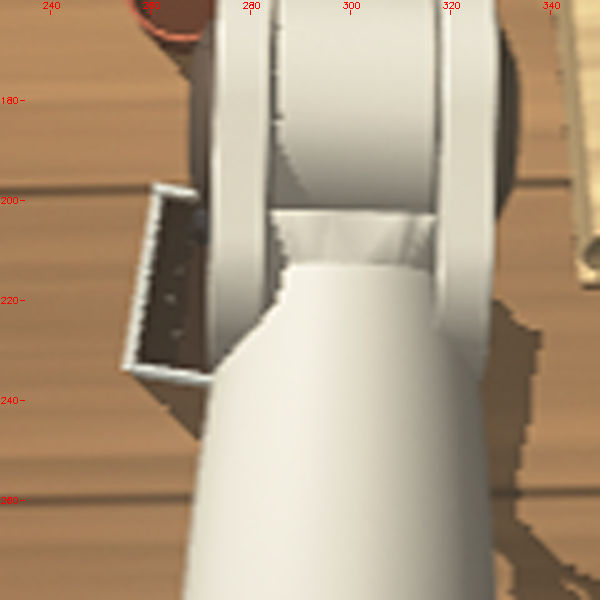

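The side view shows the open fingers straddling the middle of the dibber (fingertips at (257,186) and (347,160)). Descending to grip.

```bash
python3 -m handwheel '[[0,0,0,-0.03,0],[0.2,0,0,-0.06,0],[0.3,0,0,-0.08,0],[0.4,0,0,-0.08,0],[0.9,0,0,-0.08,0]]' 50;python3 -m handwheel '[[0.9,0,0,0,0],[0.9,0,0,0,0],[0.9,0,0,0,0],[0.9,0,0,0,0],[0.9,0,0,0,0]]'
```

```text
time: 2.5
ee_pos: [0.5258, -0.023, 0.0616]
tcp_rot: [179.8, -0.1, 74.2]
wrist_force: [0.8, 0.2, 0.5]
opening: 0.0379
time: 3.0
ee_pos: [0.5267, -0.0227, 0.0635]
tcp_rot: [179.7, -0.2, 74.2]
wrist_force: [-2.4, 1.6, 8.1]
opening: 0.0229
```

```bash
python3 -m handwheel '[[0.9,0,0,0.02,0],[0.9,0,0,0.05,0],[0.9,0,0,0.09,0],[0.9,0,0,0.12,0],[0.9,0,0,0.12,0]]'
python3 - <<'E'
from h import *
s=cam('side'); crop(s,200,80,400,230,4,'s5.png')
E
```

```text
time: 3.5
ee_pos: [0.5285, -0.0228, 0.1887]
tcp_rot: [179.3, -0.3, 74.2]
wrist_force: [0.0, -0.4, -0.7]
opening: 0.0235
```

View pics/s5.png

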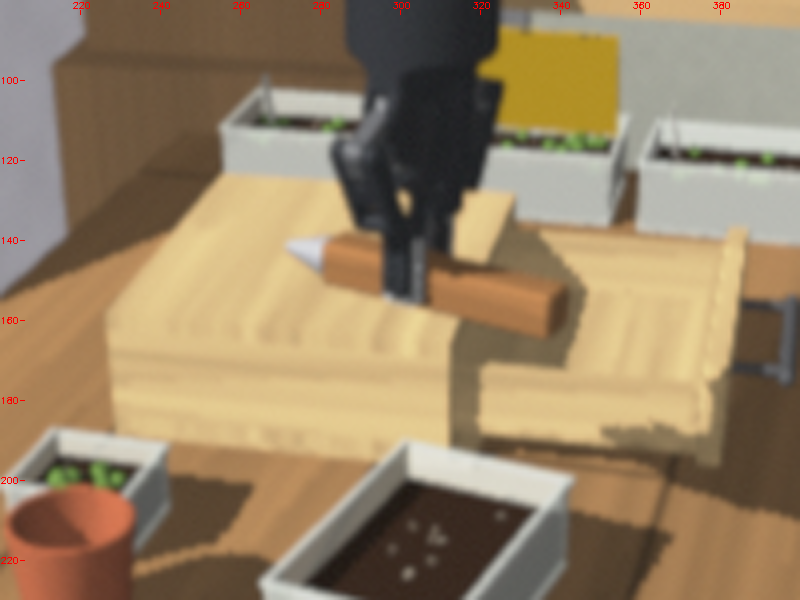

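The side view shows the dibber held level just past its middle, tip at (272,141) and butt at (341,160). Now I carry it to the drawer.

```bash
python3 -m handwheel '[[0.9,-0.002,-0.015,0.0,-4],[0.9,-0.006,-0.04,0,-10],[0.9,-0.012,-0.07,0,-18],[0.9,-0.018,-0.1,0,-26],[0.9,-0.022,-0.13,0,-34]]'; python3 -m handwheel '[[0.9,-0.004,-0.03,0,-8],[0.9,-0.01,-0.06,0,-16],[0.9,-0.016,-0.09,0,-24],[0.9,-0.022,-0.115,0,-32],[0.9,-0.022,-0.125,0,-35]]'
```

```text
time: 4.05
ee_pos: [0.505, -0.1537, 0.1848]
tcp_rot: [179.5, -0.2, 39.9]
wrist_force: [0.6, -0.0, -0.7]
opening: 0.0229
time: 4.55
ee_pos: [0.4819, -0.2806, 0.1833]
tcp_rot: [179.6, -0.1, 4.5]
wrist_force: [-0.1, 0.5, -0.8]
opening: 0.023
```

```bash
python3 -m handwheel '[[0.9,-0.001,-0.015,-0.02,-1],[0.9,-0.002,-0.0265,-0.04,-1.3],[0.9,-0.002,-0.0265,-0.06,-1.3],[0.9,-0.002,-0.0265,-0.063,-1.3],[0.9,-0.002,-0.0265,-0.063,-1.3]]'
python3 - <<'E'
from h import *
s=cam('side'); crop(s,200,80,400,230,4,'s6.png')
c=cam('top'); crop(c,330,170,460,300,4,'t6.png')
E
```

```text
time: 5.05
ee_pos: [0.4792, -0.3066, 0.1193]
tcp_rot: [179.6, 0.0, 3.2]
wrist_force: [-0.9, -0.7, 0.3]
opening: 0.0229
```

View pics/s6.png

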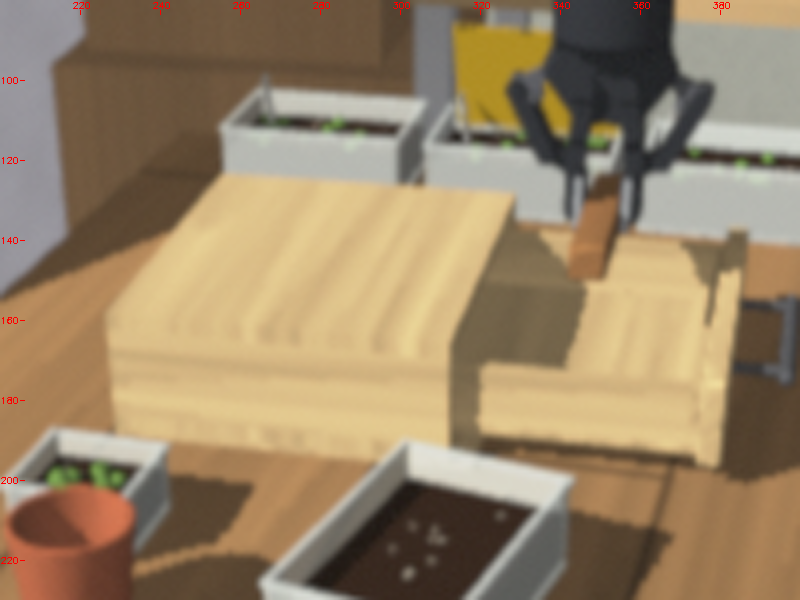

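View pics/t6.png

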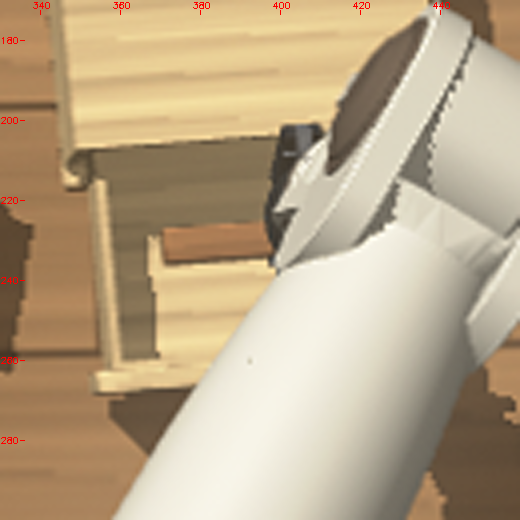

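Run:
```python
from h import *
np.set_printoptions(precision=4,suppress=True)
c=cam('top');T=lambda x,y:(330+x/4-.375,170+y/4-.375)
print('butt',at_z(c,T(165,229),.141),at_z(c,T(165,265),.141))
print('wall inner',at_z(c,T(105,180),.067),at_z(c,T(118,360),.067))
print('front inner/outer',at_z(c,T(150,362),.076),at_z(c,T(150,388),.076))
print('cab edge',at_z(c,T(150,146),.089))
```

```text
butt [ 0.4858 -0.2259  0.141 ] [ 0.4617 -0.225   0.141 ]
wall inner [ 0.5289 -0.197   0.067 ] [ 0.4023 -0.2017  0.067 ]
front inner/outer [ 0.4001 -0.2227  0.076 ] [ 0.3822 -0.222   0.076 ]
cab edge [ 0.5494 -0.2263  0.089 ]
```

```bash
python3 -m handwheel '[[0.9,0,0,-0.02,0],[0.9,0,0,-0.045,0],[0.9,0,0,-0.07,0],[0.9,0,0,-0.082,0],[0.9,0,0,-0.085,0]]'; python3 -m handwheel '[[0.9,0,0,-0.002,0],[0.9,0,0,-0.004,0]]'
```

```text
time: 5.7
ee_pos: [0.48, -0.3067, 0.0358]
tcp_rot: [179.6, -0.1, 3.2]
wrist_force: [-1.0, -0.2, -0.1]
opening: 0.0227
time: 5.9
ee_pos: [0.4807, -0.3071, 0.0331]
tcp_rot: [179.5, -0.2, 3.2]
wrist_force: [0.1, 0.2, -0.3]
opening: 0.0231
```

```bash
python3 -m handwheel '[[0.9,0,0,-0.0015,0],[0.9,0,0,-0.003,0]]'; python3 -m handwheel '[[0.9,0,0,0,0]]'
```

```text
time: 6.1
ee_pos: [0.4812, -0.3074, 0.0309]
tcp_rot: [179.4, -0.2, 3.2]
wrist_force: [-0.4, -0.3, -1.2]
opening: 0.0224
time: 6.2
ee_pos: [0.4813, -0.3074, 0.031]
tcp_rot: [179.4, -0.2, 3.2]
wrist_force: [-0.5, -0.3, -0.8]
opening: 0.023
```

```bash
python3 -m handwheel '[[0.9,0,0,-0.0015,0],[0.9,0,0,-0.002,0]]'; python3 -m handwheel '[[0.9,0,0,-0.001,0]]'
```

```text
time: 6.4
ee_pos: [0.4815, -0.3076, 0.0296]
tcp_rot: [179.4, -0.3, 3.2]
wrist_force: [-1.2, 0.6, 5.6]
opening: 0.023
time: 6.5
ee_pos: [0.4819, -0.3076, 0.0295]
tcp_rot: [179.4, -0.3, 3.2]
wrist_force: [-1.0, 3.3, 10.7]
opening: 0.0228
```

Contact is at the expected height, so I release it with the fingers partly open and then rise.

```bash
python3 -m handwheel '[[0.7,0,0,0.0005,0],[0.5,0,0,0.001,0],[0.4,0,0,0.001,0],[0.4,0,0,0.002,0],[0.4,0,0,0.003,0]]'; python3 -m handwheel '[[0.4,0,0,0.02,0],[0.4,0,0,0.05,0],[0.4,0,0,0.09,0],[0.4,0,0,0.13,0],[0.2,0,0.02,0.16,5]]'
```

```text
time: 7.0
ee_pos: [0.4818, -0.3076, 0.0325]
tcp_rot: [179.4, -0.3, 3.2]
wrist_force: [-0.4, -0.3, 0.6]
opening: 0.051
time: 7.5
ee_pos: [0.4819, -0.2888, 0.1949]
tcp_rot: [179.3, -0.4, 8.1]
wrist_force: [-0.1, -0.5, -0.2]
opening: 0.0643
```

```bash
python3 -m handwheel '[[0,0.005,0.035,0.005,7],[0,0.012,0.085,0.005,15],[0,0.019,0.135,0.005,23],[0,0.026,0.185,0.005,31],[0,0.033,0.235,0.005,38]]';  python3 -m handwheel '[[0,0.006,0.045,0,6],[0,0.013,0.09,0,13],[0,0.019,0.135,0,20],[0,0.026,0.18,0,26],[0,0.032,0.22,0,30]]'
python3 - <<'E'
from h import *
print(get_obs()['ee_pos'])
c=cam('top'); crop(c,330,110,460,300,3,'t7.png')
s=cam('side','s7.png')
E
```

```text
time: 8.0
ee_pos: [0.5146, -0.0539, 0.2002]
tcp_rot: [179.3, -0.4, 46.4]
wrist_force: [1.4, -0.7, 0.4]
opening: 0.0852
time: 8.5
ee_pos: [0.5465, 0.1684, 0.2003]
tcp_rot: [179.3, -0.4, 76.7]
wrist_force: [0.7, -0.1, 0.6]
opening: 0.0856
[0.54650182 0.16836585 0.20025249]
```

View pics/t7.png

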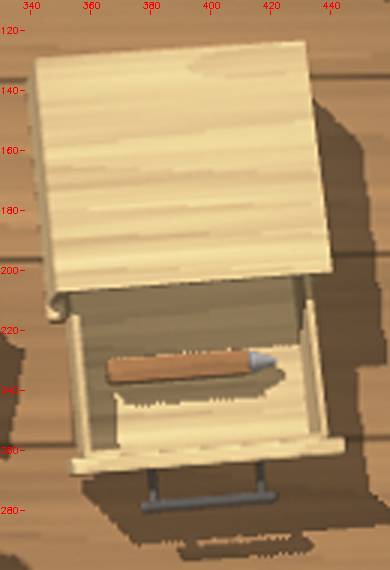

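View pics/s7.png

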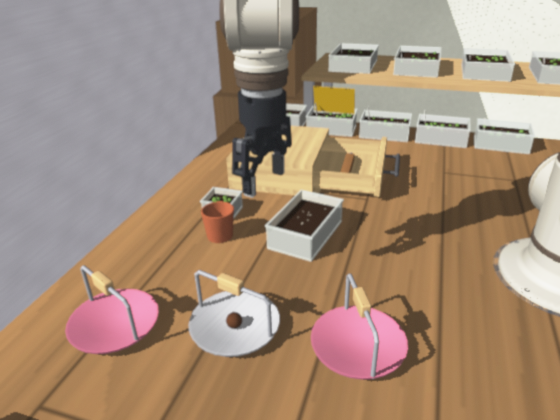

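The dibber lies flat in the drawer (top view, from (366,233) to (421,230)), and the bystanders haven't moved. Next I approach the dish.

```bash
python3 -m handwheel '[[0,0.003,0.03,0,0],[0,0.009,0.075,-0.02,0],[0,0.014,0.12,-0.04,-0.5],[0,0.0155,0.138,-0.06,-0.5],[0,0.0155,0.138,-0.06,-0.5]]';  python3 - <<'E'
from h import *
print(get_obs()['ee_pos'])
c=cam('top'); crop(c,145,160,245,260,5,'t8.png')
s=cam('side'); crop(s,160,190,310,340,4,'s8.png')
E
```

```text
time: 9.1
ee_pos: [0.5607, 0.3095, 0.1356]
tcp_rot: [179.6, -0.3, 76.4]
wrist_force: [-0.5, -0.5, -1.4]
opening: 0.0856
[0.56073867 0.30952327 0.13556226]
```

View pics/s8.png

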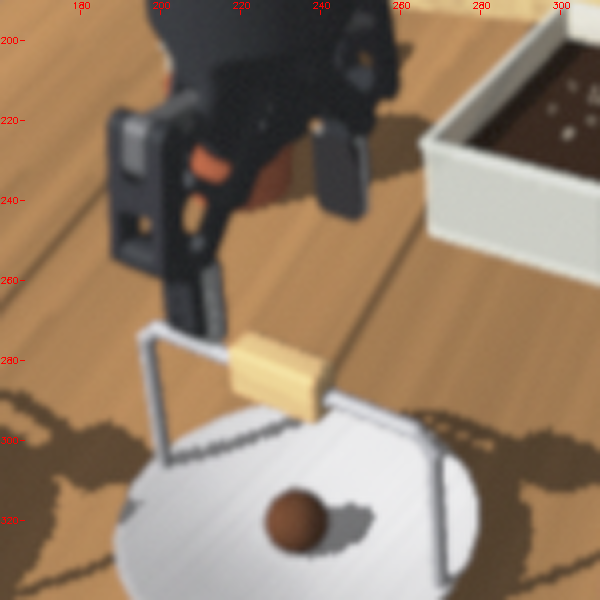

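View pics/t8.png

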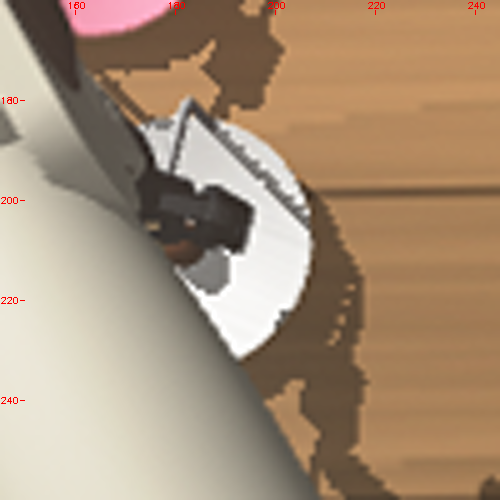

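Run:
```python
from h import *
o=get_obs();s=cam('side');p=o['ee_pos'];print(p,o['tcp_rot'])
for q in([0.5607,0.3095,0.149],[.5607,.3095,.110],[.562,.3065,.110]):print(proj(s,q))
d=R.from_euler('z',76.4,degrees=True).apply([.0428,0,0])
for sg in(1,-1):print(proj(s,np.array([.5607,.3095,.149])+sg*d))
S=lambda x,y:(160+x/4-.375,190+y/4-.375)
# block top face corners in side crop
for q in[(248,335),(328,362),(314,388),(231,352)]:print('b',S(*q),at_z(s,S(*q),.11))
```

```text
[0.56183305 0.30767153 0.13923923] [179.36940203  -0.39929458  76.3246706 ]
[[228.23126201 258.39871752]]
[[230.15817408 278.07136387]]
[[230.13667031 276.77170726]]
[[210.98405887 273.58901532]]
[[244.04089233 244.47394344]]
b (221.625, 273.375) [0.57866222 0.30233225 0.11      ]
b (241.625, 280.125) [0.54117922 0.3091777  0.11      ]
b (238.125, 286.625) [0.54063729 0.32531085 0.11      ]
b (217.375, 277.625) [0.58087041 0.31412824 0.11      ]
```

```bash
python3 -m handwheel '[[0,-0.0008,0.0013,-0.015,0],[0,-0.0008,0.0013,-0.035,0],[0.2,-0.0008,0.0013,-0.052,0],[0.4,-0.0008,0.0013,-0.06,0],[0.55,-0.0008,0.0013,-0.061,0]]';  python3 - <<'E'
from h import *
s=cam('side'); crop(s,170,220,290,340,6,'s9.png')
print(get_obs()['opening'])
E
```

```text
time: 9.75
ee_pos: [0.5612, 0.3077, 0.0785]
tcp_rot: [179.3, -0.4, 76.2]
wrist_force: [-0.3, -0.5, 0.4]
opening: 0.0438
0.03890153307367176
```

View pics/s9.png

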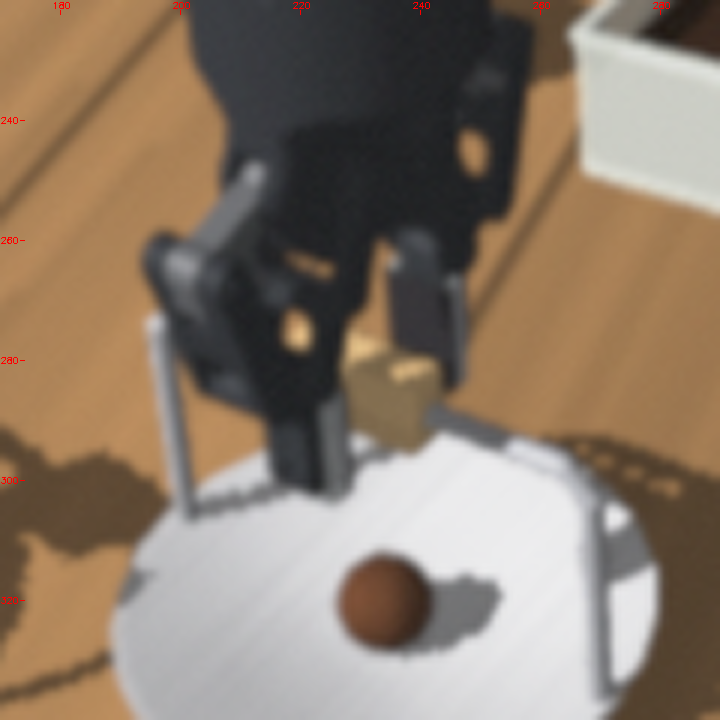

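The block sits between the fingers (block around (232,287)), so I close gently and watch the force.

```bash
python3 -m handwheel '[[0.62,0,0,0,0],[0.66,0,0,0,0],[0.70,0,0,0,0],[0.73,0,0,0,0],[0.76,0,0,0,0]]' 20; python3 -m handwheel '[[0.78,0,0,0,0],[0.80,0,0,0,0],[0.82,0,0,0,0],[0.84,0,0,0,0],[0.87,0,0,0,0]]'
python3 - <<'E'
from h import *
s=cam('side'); crop(s,170,220,290,340,6,'s10.png')
E
```

```text
time: 10.3
ee_pos: [0.5616, 0.3081, 0.0795]
tcp_rot: [179.3, -0.5, 76.2]
wrist_force: [0.3, 0.0, -0.2]
opening: 0.0207
time: 10.8
ee_pos: [0.5617, 0.3083, 0.0796]
tcp_rot: [179.3, -0.5, 76.2]
wrist_force: [0.2, 1.0, 1.2]
opening: 0.016
```

View pics/s10.png

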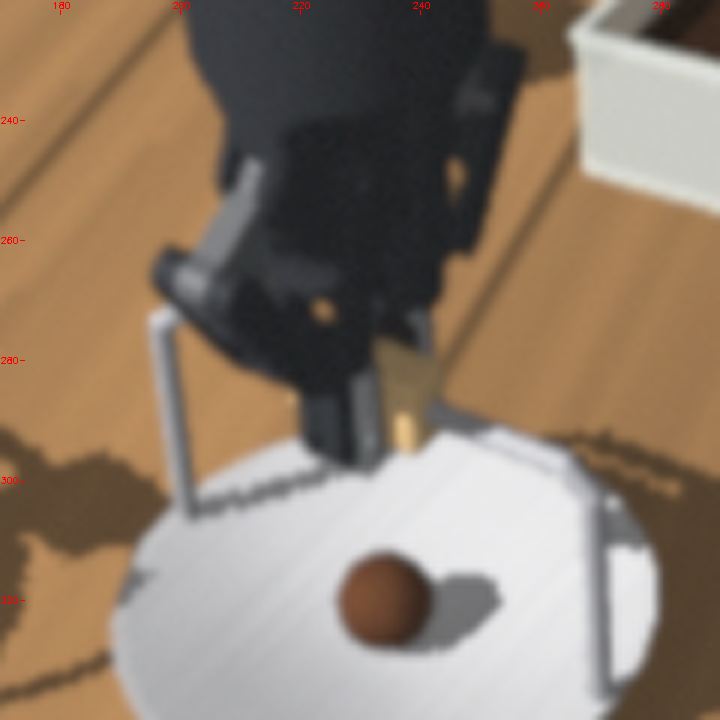

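Opening reads 16 mm and the seed hasn't moved (234,320). Firm up the grip and lift gently.

```bash
python3 -m handwheel '[[0.9,0,0,0,0],[0.9,0,0,0,0],[0.9,0,0,0.001,0],[0.9,0,0,0.003,0],[0.9,0,0,0.006,0]]' 70; python3 -m handwheel '[[0.95,0,0,0.004,0],[0.95,0,0,0.008,0],[0.95,0,0,0.012,0],[0.95,0,0,0.015,0],[0.95,0,0,0.017,0]]'
python3 - <<'E'
from h import *
s=cam('side'); crop(s,170,200,290,340,4,'s11.png')
E
```

```text
time: 11.35
ee_pos: [0.5613, 0.308, 0.0851]
tcp_rot: [179.3, -0.4, 76.2]
wrist_force: [-0.7, -0.2, -2.1]
opening: 0.0146
time: 11.85
ee_pos: [0.5614, 0.308, 0.1026]
tcp_rot: [179.3, -0.4, 76.2]
wrist_force: [1.1, 0.2, -2.8]
opening: 0.015
```

View pics/s11.png

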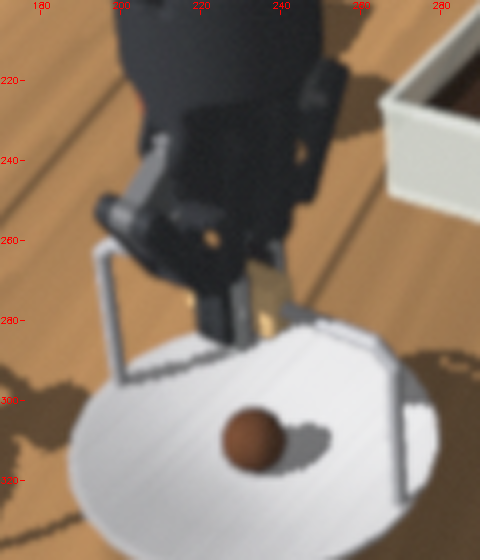

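Seed still centred (233,309) in the dish. Lifting on.

```bash
python3 -m handwheel '[[0.95,0,0,0.005,0],[0.95,0,0,0.012,0],[0.95,0,0,0.02,0],[0.95,0,0,0.029,0],[0.95,0,0,0.038,0]]'; python3 -m handwheel '[[0.95,0,0,0.009,0],[0.95,0,0,0.018,0],[0.95,0,0,0.027,0],[0.95,0,0,0.036,0],[0.95,0,0,0.045,0]]';python3 -m handwheel '[[0.95,0,0,0.006,0],[0.95,0,0,0.010,0],[0.95,0,0,0.012,0],[0.95,0,0,0.0125,0]]'
python3 - <<'E'
from h import *
s=cam('side'); crop(s,150,140,310,340,3,'s12.png')
c=cam('top'); crop(c,140,150,260,270,5,'t12.png')
E
```

```text
time: 12.4
ee_pos: [0.5616, 0.3081, 0.1418]
tcp_rot: [179.3, -0.5, 76.2]
wrist_force: [0.4, 0.3, -2.6]
opening: 0.0149
time: 12.9
ee_pos: [0.5616, 0.3081, 0.1876]
tcp_rot: [179.3, -0.5, 76.2]
wrist_force: [-0.0, -0.5, -2.5]
opening: 0.0151
time: 13.3
ee_pos: [0.5616, 0.3081, 0.2001]
tcp_rot: [179.3, -0.5, 76.2]
wrist_force: [-0.5, 0.1, -2.5]
opening: 0.0151
```

View pics/s12.png

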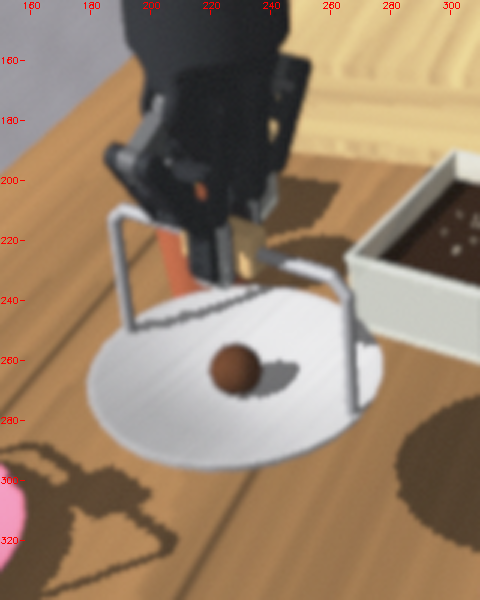

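View pics/t12.png

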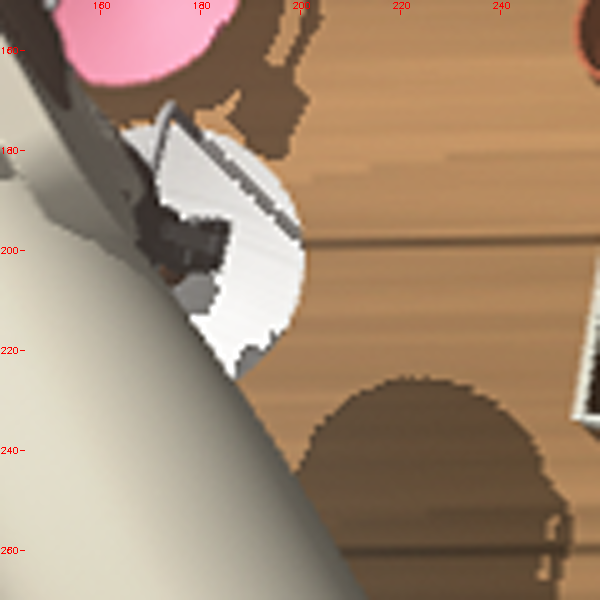

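The side view shows the dish level, with the seed at (229,263) in the middle. Now carry it sideways with gentle ramps.

```bash
python3 -m handwheel '[[0.95,-0.0001,-0.001,0,0],[0.95,-0.0004,-0.003,0,0],[0.95,-0.0008,-0.006,0,0],[0.95,-0.0013,-0.010,0,0.1],[0.95,-0.002,-0.015,0,0.2]]'; python3 -m handwheel '[[0.95,-0.0008,-0.006,0,0.1],[0.95,-0.0017,-0.013,0,0.2],[0.95,-0.0027,-0.021,0,0.3],[0.95,-0.0039,-0.030,0,0.4],[0.95,-0.0051,-0.039,0,0.5]]'
python3 -m handwheel '[[0.95,-0.0012,-0.009,0,0.1],[0.95,-0.0023,-0.018,0,0.2],[0.95,-0.0035,-0.027,0,0.3],[0.95,-0.0047,-0.036,0,0.4],[0.95,-0.0058,-0.045,0,0.5]]'
```

```text
time: 13.9
ee_pos: [0.5594, 0.2927, 0.1997]
tcp_rot: [179.3, -0.5, 76.5]
wrist_force: [0.1, 0.1, -3.8]
opening: 0.0154
time: 14.4
ee_pos: [0.5542, 0.2528, 0.1998]
tcp_rot: [179.3, -0.5, 76.9]
wrist_force: [0.1, -0.2, -2.8]
opening: 0.015
time: 14.9
ee_pos: [0.5483, 0.207, 0.1998]
tcp_rot: [179.3, -0.5, 77.5]
wrist_force: [0.2, 0.6, -2.9]
opening: 0.015
```

```bash
python3 -m handwheel '[[0.95,-0.0012,-0.009,0,0.1],[0.95,-0.0023,-0.018,0,0.2],[0.95,-0.0035,-0.027,0,0.3],[0.95,-0.0047,-0.036,0,0.4],[0.95,-0.0058,-0.045,0,0.5]]'; python3 -m handwheel '[[0.95,-0.0012,-0.009,0,0.1],[0.95,-0.0023,-0.018,0,0.2],[0.95,-0.0035,-0.027,0,0.3],[0.95,-0.0047,-0.036,0,0.4],[0.95,-0.0058,-0.045,0,0.5]]'
python3 - <<'E'
from h import *
s=cam('side'); crop(s,190,100,350,260,3,'s13.png')
E
```

```text
time: 15.4
ee_pos: [0.5424, 0.1613, 0.1999]
tcp_rot: [179.3, -0.5, 78.0]
wrist_force: [-0.2, -0.3, -2.6]
opening: 0.0152
time: 15.9
ee_pos: [0.5365, 0.1155, 0.1999]
tcp_rot: [179.3, -0.5, 78.5]
wrist_force: [0.4, 0.5, -2.8]
opening: 0.015
```

View pics/s13.png

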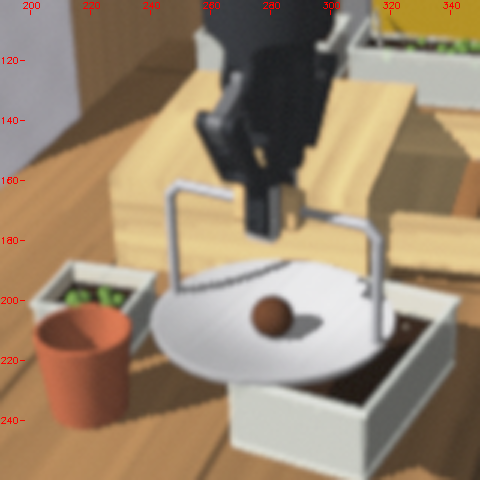

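```bash
python3 -m handwheel '[[0.95,-0.0003,-0.003,0,0],[0.95,-0.0010,-0.009,0,0.1],[0.95,-0.0019,-0.017,0,0.2],[0.95,-0.0029,-0.026,0,0.3],[0.95,-0.0039,-0.035,0,0.4]]'; python3 -m handwheel '[[0.95,-0.001,-0.009,0,0.1],[0.95,-0.002,-0.018,0,0.2],[0.95,-0.003,-0.027,0,0.3],[0.95,-0.004,-0.036,0,0.4],[0.95,-0.005,-0.045,0,0.5]]'; python3 -m handwheel '[[0.95,-0.001,-0.009,0,0.1],[0.95,-0.0019,-0.017,0,0.2],[0.95,-0.0027,-0.024,0,0.2],[0.95,-0.0033,-0.030,0,0.3],[0.95,-0.0038,-0.034,0,0.3]]';python3 -m handwheel '[[0.95,-0.0003,-0.003,0,0],[0.95,-0.0005,-0.005,0,0],[0.95,-0.0006,-0.006,0,0],[0.95,-0.0006,-0.006,0,0]]'
python3 - <<'E'
from h import *
s=cam('side'); crop(s,210,90,370,250,4,'s14.png')
c=cam('top'); crop(c,220,140,350,270,4,'t14.png')
E
```

```text
time: 16.45
ee_pos: [0.5324, 0.0788, 0.1999]
tcp_rot: [179.3, -0.4, 78.9]
wrist_force: [0.3, -0.7, -2.1]
opening: 0.0146
time: 16.95
ee_pos: [0.5273, 0.033, 0.2]
tcp_rot: [179.3, -0.4, 79.4]
wrist_force: [0.6, -0.1, -2.5]
opening: 0.0151
time: 17.45
ee_pos: [0.5234, -0.0015, 0.1999]
tcp_rot: [179.3, -0.4, 79.7]
wrist_force: [-0.3, 0.4, -2.2]
opening: 0.0153
time: 17.85
ee_pos: [0.5228, -0.0075, 0.2]
tcp_rot: [179.3, -0.4, 79.7]
wrist_force: [-0.1, 0.5, -3.2]
opening: 0.015
```

View pics/s14.png

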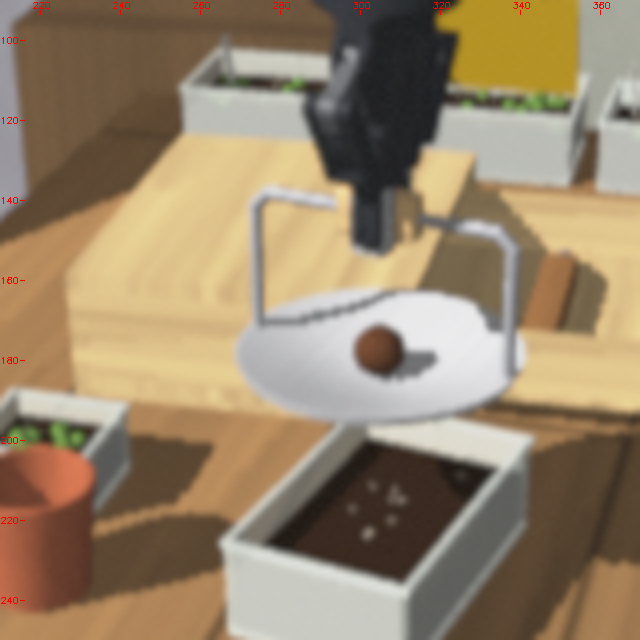

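View pics/t14.png

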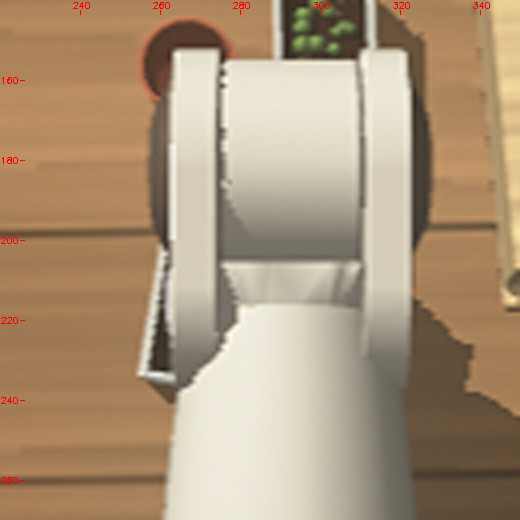

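```bash
cat > fit.py <<'E'
from h import *
from scipy.optimize import least_squares
def dishfit(s,tang,corn,bases,x0,free=None):
    # tang: left px x, right px x, bottom px y ; corn: [(+x end px),(-x end px)]
    th=np.linspace(0,2*np.pi,721)
    rim=np.c_[.0765*np.cos(th),.0765*np.sin(th),0*th+.021]
    def pts(p,L): return R.from_euler('xyz',[p[4],p[5],p[3]],degrees=True).apply(L)+p[:3]
    def res(p):
        r=proj(s,pts(p,rim)); out=[r[:,0].min()-tang[0],r[:,0].max()-tang[1]]
        out+=[r[:,1].max()-tang[2]] if tang[2] else []
        out+=[r[:,1].min()-tang[3]] if tang[3] else []
        q=proj(s,pts(p,np.array([[.072,0,.098],[-.072,0,.098]])))
        out+=list((q-np.array(corn)).ravel())
        if bases is not None:
            q=proj(s,pts(p,np.array([[.072,0,.02],[-.072,0,.02]]))); out+=list((q-np.array(bases)).ravel()*.5)
        out+=[(p[2]-x0[2])/.002]
        return np.array(out)
    f=least_squares(res,x0,x_scale=[.01,.01,.01,1,1,1])
    return f.x,f.fun
E
python3 - <<'E'
from fit import *
np.set_printoptions(precision=4,suppress=True)
s=cam('side')
A=lambda x,y:(210+x/4-.375,90+y/4-.375)
print(get_obs()['ee_pos'])
p,r=dishfit(s,[A(236,0)[0],A(527,0)[0],A(0,424)[1],A(0,290)[1]],[A(261,197),A(511,238)],[A(261,322),A(512,375)],[.519,-.005,.1205,-10,0,0])
print('dish',p,r)
B=lambda x,y:(170+x/3-.33,120+y/3-.33)
t=[at_z(s,B(*q),.06) for q in[(287,318),(425,350),(520,240),(393,212)]]
for k in t:print(k)
print('tub',np.mean(t,0))
sd=at_z(s,A(379,350),p[2]+.020);print('seed',sd,'dishmid',p[:2])
# initial dish fit from s2
C=lambda x,y:(170+x/5-.4,250+y/5-.4)
p,r=dishfit(s,[C(92,0)[0],C(549,0)[0],C(0,530)[1],None],[C(137,112),C(488,248)],[C(157,275),C(507,430)],[.562,.308,0,-14,0,0]);print('init',p,r)
E
```

```text
[ 0.5229 -0.0073  0.1999]
dish [  0.5195  -0.0037   0.1198 -12.6908  -0.4933   1.2504] [ 0.1335  0.7431 -0.2587 -0.0067 -1.0257 -0.9327  0.1189  0.1431  0.426
  0.7625 -0.3764  0.7487 -0.3434]
[0.5839 0.0764 0.06  ]
[0.4826 0.0888 0.06  ]
[ 0.4496 -0.0731  0.06  ]
[ 0.5537 -0.0906  0.06  ]
tub [0.5175 0.0004 0.06  ]
seed [ 0.5228 -0.0072  0.1398] dishmid [ 0.5195 -0.0037]
init [  0.5592   0.3122  -0.0003 -14.5893   0.45     1.3663] [ 0.5186  0.1674 -0.1041 -0.8811 -0.9112  0.2603  0.1458  0.3648  0.9806
 -0.522   0.5282 -0.1681]
```

Compared with the first picture, the dish is level within about 1° and off centre by about (+3,-3.5) mm. I'll centre it, then turn.

```bash
python3 -m handwheel '[[0.95,-0.0005,0.0005,0,0],[0.95,-0.001,0.0015,0,0],[0.95,-0.002,0.0025,0,0.2],[0.95,-0.003,0.0035,0,0.3],[0.95,-0.003,0.0035,0,0.3]]';python3 -m handwheel '[[0.95,0,0,0,0],[0.95,0,0,0,0],[0.95,0,0,0,0],[0.95,0,0,0,0],[0.95,0,0,0,0]]'
python3 - <<'E'
from h import *
print(get_obs()['q'])
s=cam('side'); crop(s,210,90,370,250,4,'s15.png')
E
```

```text
time: 18.5
ee_pos: [0.5197, -0.0037, 0.2]
tcp_rot: [179.3, -0.4, 80.0]
wrist_force: [0.1, -0.1, -2.3]
opening: 0.015
time: 19.0
ee_pos: [0.5198, -0.0037, 0.2]
tcp_rot: [179.3, -0.4, 80.0]
wrist_force: [-0.2, -0.3, -2.8]
opening: 0.0148
[-0.57290507 -0.51006132  0.93739335 90.6731139   0.3000442   9.44649028]
```

View pics/s15.png

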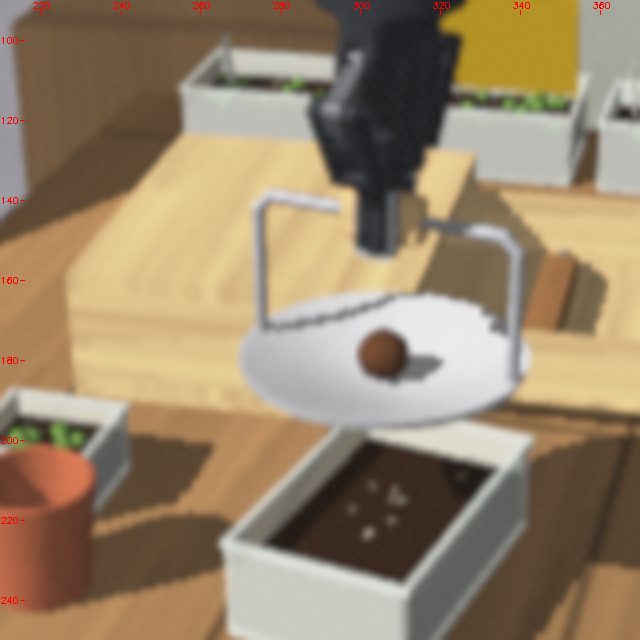

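The dish is still, the seed is at (305,178) in the middle, and the handle is across the tub. Now the quarter turn, -90°.

```bash
python3 -m handwheel '[[0.95,0,0,0,-0.5],[0.95,0,0,0,-1.5],[0.95,0,0,0,-3],[0.95,0,0,0,-5],[0.95,0,0,0,-8]]';python3 -m handwheel '[[0.95,0,0,0,-4],[0.95,0,0,0,-8],[0.95,0,0,0,-12],[0.95,0,0,0,-16],[0.95,0,0,0,-20]]'; python3 -m handwheel '[[0.95,0,0,0,-4],[0.95,0,0,0,-8],[0.95,0,0,0,-12],[0.95,0,0,0,-15],[0.95,0,0,0,-17]]';python3 - <<'E'
from h import *
s=cam('side'); crop(s,210,90,370,250,4,'s16.png')
E
```

```text
time: 19.55
ee_pos: [0.5197, -0.0037, 0.2]
tcp_rot: [179.3, -0.4, 71.8]
wrist_force: [0.5, -0.1, -2.7]
opening: 0.0149
time: 20.05
ee_pos: [0.5197, -0.0037, 0.2]
tcp_rot: [179.3, -0.4, 51.6]
wrist_force: [0.3, -0.0, -2.3]
opening: 0.0149
time: 20.55
ee_pos: [0.5197, -0.0037, 0.2]
tcp_rot: [179.3, -0.4, 34.4]
wrist_force: [-0.8, 0.2, -2.6]
opening: 0.0152
```

View pics/s16.png

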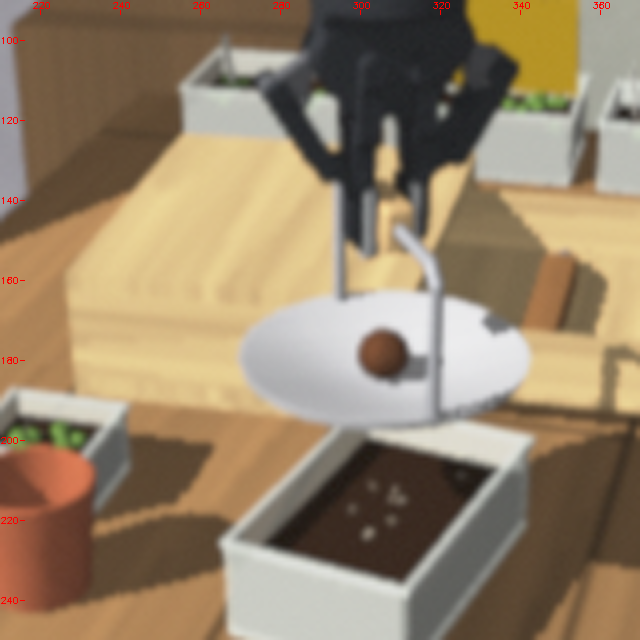

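```bash
python3 -m handwheel '[[0.95,0,0,0,-1],[0.95,0,0,0,-3],[0.95,0,0,0,-6],[0.95,0,0,0,-10],[0.95,0,0,0,-14]]';python3 -m handwheel '[[0.95,0,0,0,-4],[0.95,0,0,0,-8],[0.95,0,0,0,-12],[0.95,0,0,0,-16],[0.95,0,0,0,-20]]'; python3 -m handwheel '[[0.95,0,0,0,-3.5],[0.95,0,0,0,-6],[0.95,0,0,0,-8],[0.95,0,0,0,-9.4],[0.95,0,0,0,-10]]';python3 -m handwheel '[[0.95,0,0,0,0],[0.95,0,0,0,0],[0.95,0,0,0,0],[0.95,0,0,0,0],[0.95,0,0,0,0]]';python3 - <<'E'
from h import *
s=cam('side'); crop(s,210,90,370,250,4,'s17.png')
c=cam('top'); crop(c,220,140,450,290,3,'t17.png')
E
```

```text
time: 21.1
ee_pos: [0.5198, -0.0037, 0.2]
tcp_rot: [179.3, -0.4, 20.1]
wrist_force: [-0.2, 0.4, -2.9]
opening: 0.015
time: 21.6
ee_pos: [0.5197, -0.0037, 0.2]
tcp_rot: [179.3, -0.4, -0.1]
wrist_force: [0.1, 0.7, -2.4]
opening: 0.0151
time: 22.1
ee_pos: [0.5197, -0.0037, 0.2]
tcp_rot: [179.3, -0.4, -10.1]
wrist_force: [0.5, -0.2, -2.2]
opening: 0.0148
time: 22.6
ee_pos: [0.5198, -0.0037, 0.2]
tcp_rot: [179.3, -0.4, -10.1]
wrist_force: [0.2, -0.0, -2.6]
opening: 0.015
```

View pics/s17.png

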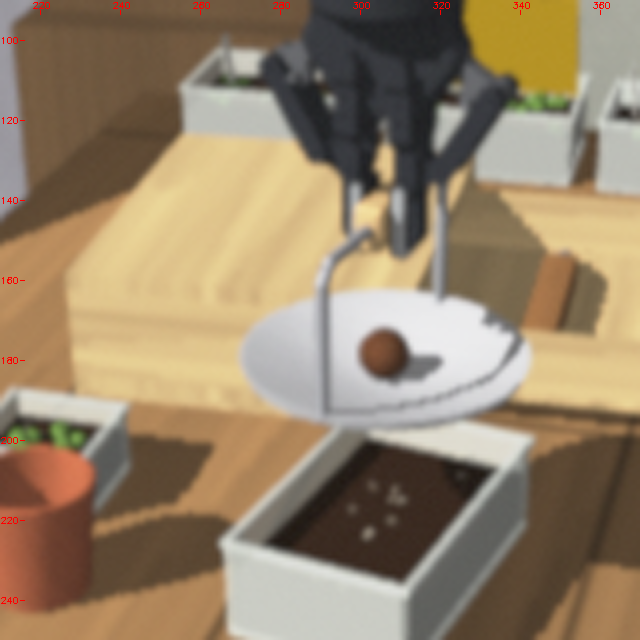

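View pics/t17.png

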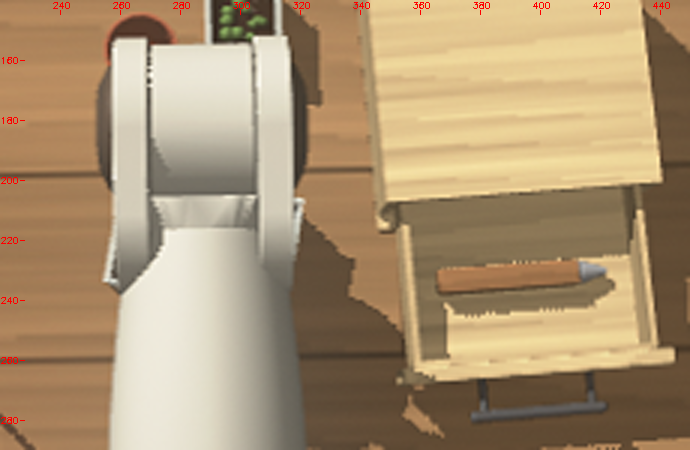

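Run:
```python
from fit import *
np.set_printoptions(precision=4,suppress=True)
s=cam('side');A=lambda x,y:(210+x/4-.375,90+y/4-.375)
a=at_z(s,A(326,412),.14);b=at_z(s,A(441,297),.14);d=a-b
print('bases',a,b,(a+b)/2,np.degrees(np.arctan2(d[1],d[0])),np.linalg.norm(d))
th=np.linspace(0,2*np.pi,721);rim=np.c_[.0765*np.cos(th),.0765*np.sin(th),0*th+.021]
m=[A(240,0)[0],A(531,0)[0],A(0,290)[1],A(0,426)[1]]
def res(p):
    r=proj(s,R.from_euler('xy',p[3:],degrees=True).apply(rim)+[p[0],p[1],.1205+p[2]])
    return np.r_[r[:,0].min()-m[0],r[:,0].max()-m[1],r[:,1].min()-m[2],r[:,1].max()-m[3],p[2]/.002,p[3:]/1.0]
f=least_squares(res,[.52,0,0,0,0],x_scale=[.01,.01,.01,1,1]);print(f.x,f.fun)
print('seed',at_z(s,A(384,353),.1405))
o=get_obs();print(o['qd'],o['q'])
```

```text
bases [0.5306 0.0652 0.14  ] [ 0.5062 -0.0784  0.14  ] [ 0.5184 -0.0066  0.14  ] 80.34914976448928 0.1456691999097752
[ 0.5182 -0.0017 -0.0002 -0.1665 -0.0477] [-0.4055  0.3997  0.1087 -0.1885 -0.1113 -0.1665 -0.0477]
seed [ 0.519  -0.0033  0.1405]
[ 0.0687 -0.062  -0.1147  0.0577 -0.0349  0.4078] [  0.0186  -0.0268   1.415   91.1484  -0.7731 100.1595]
```

The handle runs at 80.3° against the tub's 79.8°, and the dish is level within about 0.2°. Its centre is (0.518,-0.002), with the tub at about (0.518,-0.002), and the seed is within 2 mm of the middle. The arm is still, so I'm handing in.

Run:
```python
from workcell import job_done
print(job_done())
```

```text
the job is handed in; nothing more can be done
None
```

The job was handed in at about 22.7 s. The dibber lies flat on the drawer floor. The arm holds the dish over the tub, turned a quarter so the handle runs along the long sides.

**Last checks on the final pictures**
- **Handle:** it points at about 80.3°, against 79.8° for the tub's long axis.
- **Level and clearance:** the rim fits as level to about 0.2°, though the rim fit assumes a near-level dish, so it is only a soft check. The underside is about 60 mm above the tub rim.
- **Centring:** the dish is within about 2–5 mm of the tub centre. The top camera could not see it behind the arm, so this rests on the side camera and the arm's own readings.
- **Seed:** it sits about 2 mm from the middle of the dish, and it stayed near the middle in every picture taken while the dish was held.
- **Drawer, pot and small tub:** the drawer looked unmoved. The pot and small seedling tub looked unmoved by eye, partly hidden by the arm in the top view.

**Disagreements**
- The two cameras differed by up to about 5 mm in y, so I used averages for the grasp and the centring.
- One earlier fit, before the turn, suggested a roll of about 1° and a handle angle about 2° off. I put this down to error in reading the pixels.
- The tool itself was tilted about 0.8° throughout, but had the same tilt when it gripped the dish standing on the bench.

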